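Hold a print plate flush on the tilted scanner's sprung glass

TASK

Pick up the rectangular print plate by the grip tab on its back, tilt it to match the sloping sprung glass of the fingerprint scanner, and press it flush on the glass, centred, with its long side running up and down the slope, until the glass block gives by a few millimetres but not to its stop. Finish while still gripping the tab and holding the plate pressed flush: do not let go. Leave the round plate, cup, jar and brush alone, and do not shift the scanner from the slope it is set to.

Things in the scene. Friction and masses are not known exactly. Their poses are not given: they have to be found in the camera images.
- plate: rectangular print plate, loose, 55 to 115 g, lying tab up: white, 90 mm (x) by 70 mm (y), 5 mm thick; on its back, in the middle, a black upright grip tab 36 mm long (x), 12 mm thick (y), 44 mm high (top 49 mm above the underside). Origin at the centre of the underside (the print side, which goes on the glass), z out of the back. Yaw within 35 degrees; it and the round plate may swap places
- disc: the round print plate, loose, same materials and the same tab, but a disc of 76 mm diameter; not wanted, leave it. Origin at the centre of the underside, z up
- platen: the sprung glass block on the panel: dark-edged, 110 mm (x) by 90 mm (y), flat, standing 14 mm proud of the panel, glass window 96 by 76 mm in its top face. Origin at the centre of that face, axes as the panel's. It slides straight in along -z by up to 12 mm: starts to give at about 3 N, then 1.5 N per mm (about 10 N at 5 mm). Over 45 N harms it
- panel: the scanner's tilted grey panel, 150 mm along x (up the slope, away from the robot), 134 mm along y (level), 14 mm thick, carrying the glass block. Origin on the hinge axis (y), 85 mm above the table, at the centre of the glass when that is not pressed; z is the normal out of the glass. The panel's own top is 14 mm below the origin. Set to a slope of 15 to 35 degrees
- panel_edge (a point): middle of the panel's upper edge on its top, 75 mm up the slope from the middle. The hinge is stiff: the slope stays put under a 25 N press near the middle of the glass, and gives way to a hard push near an edge
- scanner: the scanner's fixed grey foot, 140 by 170 by 14 mm, with two upright cheeks 50 by 9 mm, 89 mm high, at its +y and -y sides just outside the panel; they stand at most 4 mm above the level of the middle of the glass. Origin at the centre of its underside on the table; it turns by up to 17 degrees in yaw between starts
- cup: clear plastic cup, 72 mm across, 75 mm high, loose, origin under its centre; leave alone
- jar: glass jar with a lid, 64 mm across, 130 mm high, loose, origin under its centre; leave alone
- brush: dusting brush lying near the robot's base, loose, low (under 40 mm), handle along its x; leave alone
Not all that is in view belongs to the job. What is meant by the scanner is not pink, and is the smaller of those in its own colour.

How it is judged:
On the way:
1. the plate is gripped and lifted clear of the table (height (world z) of plate above 0.05 m and contact force between the fingers and plate above 1 N and contact force between plate and platen below 0.1 N), for 0.2 s.
At the end, for the whole second after the job is handed in: for the whole last second the plate is gripped and held still with its underside on the glass: within 3 degrees of its slope and 3 mm of its face, centred within 10 mm each way, long side within 8 degrees of the slope line, pressed with 2.5 to 30 N so that the glass block is 1.5 to 11 mm in (angle between the z axis of plate and the z axis of platen, either way round below 0.05 rad and angle between plate's own z axis and vertical below 0.8 rad and angle between the x axis of plate and the x axis of platen, either way round below 0.14 rad and z of plate in the frame of platen between -0.003 and 0.003 m and x of plate in the frame of platen between -0.01 and 0.01 m and y of plate in the frame of platen between -0.01 and 0.01 m and contact force between plate and platen between 2.5 and 30 N and contact force between the fingers and plate above 2 N and linear speed of plate below 0.02 m/s and z of platen in the frame of panel between -0.011 and -0.0015 m); the arm keeps its last pose, push and grip.
It fails at once if the round plate is moved (distance of disc from where it was at the start of the episode above 0.02 m).
It fails at once if the cup, jar or brush is moved (distance of any of cup, jar from where it was at the start of the episode above 0.02 m or distance of brush from where it was at the start of the episode above 0.03 m).
It fails at once if the plate is pressed on the glass with over 45 N (contact force between plate and platen above 45 N).
It fails at once if the panel's slope is shifted (upper edge moved over 6 mm) (distance of panel_edge from where it was at the start of the episode above 0.006 m).
It also fails if it takes over 35 s, if anything falls off the work surface, if the arm or the gripper's body presses on something with over 40 N, if the wrist force passes 120 N, or if a joint passes its speed limit or range.

ROBOT

A 6-joint arm with a two-finger parallel gripper is mounted at the origin on the work surface. World frame = base frame: x ahead of the robot, y to its left, z up, the work surface at z = 0. Lengths are in m, angles in rad, forces in N, time in s.
With the tool pointing down it reaches from about 0.375 to 0.9 m from the base axis. Payload 3.1 kg.
Tool frame: the origin (TCP) lies midway between the tips of the shut fingers; the grasp point (between the pads) lies 19 mm behind it; z points along the fingers, y is the line along which they close (so a half turn about z gives the same grasp; the last joint's range is limited). The gripper opens to 87 mm and grips with 3 to 60 N. Pads are 19 mm wide; open, the fingers measure 117 mm over their backs; the gripper's body (75 mm by 190 mm) begins 51 mm behind the grasp point.
Start: joints at [-1.409, 0.527, 1.433, -0, 1.181, -0.178], TCP at [0.208, -0.589, 0.223] pointing down, gripper open.
Joint ranges: [-3.08, 3.08], [-0.75, 2.2], [0.22, 2.44], [-1.43, 4.57], [0, 2.65], [-2.85, 2.85]. Speed limits (rad/s): [2.79, 2.79, 3.14, 3.14, 3.14, 3.14].

INTERFACE

Orientations are given as a unit quaternion [x, y, z, w].
In Python, from rig import status, imaging, order gives the robot as it stands.
- The arm moves only by the tool arm_command, never from a script. Its argument "deltas" is one flat list of numbers, 5 for each row, row after row: the opening, from -1 (shut) to 1 (fully open), so that 0 is half open, then the shift along the tool's x, y, z in m, then the turn about the tool's z in rad. In form: [gripper, tx, ty, tz, roll, gripper, tx, ty, tz, roll, ...]. A call has 1 to 12 rows; each row shifts and turns the commanded pose from where the row before left it, along the tool's axes as they then stand; what a row does not reach is not made up. A row lasts 1/8 s, in which the tool goes at most 62.5 mm and 10.7 degrees, less where a joint would pass 70% of its speed; a pose out of reach is approached as far as the arm can. A call with a gripper value outside its range is refused whole. The fingers move at their own pace and stop on an object; "newtons" is the grip in N (left out, the last holds). Time passes only in rows, so rows that do not move let the fingers close. It gives the time, the measured TCP pose, the force, the opening and the grip force at its end, in the units of the state.
- status.get_obs(): the state, without advancing time (a new reading comes with each control period).
- imaging.camera(name): name is "scene" or "top" or "wrist"; returns (picture, depth): 384x512x3 uint8, red, green, blue; 384x512 float32, m along the optical axis (not along the pixel's ray), 0 where there is no reading.
- imaging.camera_params(name): a dict with "intrinsics" (3x3 intrinsics, pixels), "camera_from_world" (4x4, takes a point from world to camera coordinates). Camera axes: x right, y up, looking along -z (the intrinsics and any distortion apply to the point x, -y, -z); pixel columns grow to the right and rows downward; lengths in m; the calibration is good to about 2 mm. A picture is of the moment at which its call begins: read the wrist's pose just before it. camera_params takes no time and is no camera call; for the wrist camera it gives the pose at the moment of the call.
- order.hand_in(): hands the job in; it is judged then, once.
The state is a dict: "time": time; "q": joint angles; "joint_velocities": joint speeds; "joint_torque": joint torques, N m; "position": TCP position; "tool_rot": TCP orientation; "ft_force": force on the tool from outside, world axes, zero at the start; "moment": the same for the moment, N m; "grip_width": finger opening in m; "grip_force": force on a finger pad.
Only numpy, scipy, OpenCV 4.12 (cv2) and the standard library are available. Lean on these libraries where they do the work, as an engineer would, in place of code of your own. Each camera call takes 0.05 s, during which the arm holds its last target. There are 200 camera calls.

## Working session

There is one attempt and no reset: what is moved stays moved. The work goes in short steps, Python scripts to look and compute and a tool call to move; the robot and the scene stay as the last step left them, time stands still between calls to the robot, and variables do not carry over. Pictures are saved under pics/ and viewed, at most 10 in all, crops included, and the job is handed in when it is done.

Besides the shell and the picture viewer there is one more tool, called after "Request:" as name(argument=value, ...), one argument or row to a line, values as JSON. arm_command: Moves the arm, as the interface text tells. Its arguments: {"type":"object","properties":{"deltas":{"type":"array"},"newtons":{"type":"number"}},"required":["deltas"]}

```bash
ls; mkdir -p pics
cat > h.py <<'E'
import numpy as np, cv2
from rig import status, imaging, order
def grab(n):
    P=imaging.camera_params(n); im,d=imaging.camera(n); return im,d,np.array(P['intrinsics']),np.array(P['camera_from_world'])
def cloud(d,K,T):
    v,u=np.mgrid[:d.shape[0],:d.shape[1]]
    c=np.stack([(u-K[0,2])/K[0,0]*d,-(v-K[1,2])/K[1,1]*d,-d],-1)
    R=T[:3,:3]; return (c-T[:3,3])@R
E
python3 - <<'E'
from h import *
print({k:np.round(v,3) for k,v in status.get_obs().items()})
for n in('scene','top'):
    im,d,K,T=grab(n); print(n,K.tolist(),np.round(T,3).tolist(),imaging.camera_params(n).keys())
    np.savez('pics/%s0.npz'%n,im=im,d=d,K=K,T=T); cv2.imwrite('pics/%s0.png'%n,im[:,:,::-1])
E
```

```text
pics
{'time': np.float64(0.0), 'q': array([-1.409,  0.528,  1.434, -0.   ,  1.181, -0.178]), 'joint_velocities': array([ 0.001,  0.001,  0.002,  0.001, -0.001, -0.   ]), 'joint_torque': array([ 1.0000e-03, -4.4003e+01, -1.7659e+01,  6.3000e-02,  5.8000e-02,
       -0.0000e+00]), 'position': array([ 0.208, -0.589,  0.222]), 'tool_rot': array([ 0.986,  0.169, -0.   , -0.001]), 'ft_force': array([-0.183,  0.27 ,  0.081]), 'moment': array([-0.021,  0.017, -0.056]), 'grip_force': np.float64(0.0), 'grip_width': np.float64(0.087)}
scene [[402.9398032918776, 0.0, 254.6079426534269], [0.0, 402.9398032918776, 189.4918114074065], [0.0, 0.0, 1.0]] [[0.243, 0.97, 0.007, -0.084], [-0.611, 0.148, 0.778, 0.266], [0.753, -0.193, 0.629, -1.822], [0.0, 0.0, 0.0, 1.0]] dict_keys(['intrinsics', 'camera_from_world'])
top [[420.3797640371542, 0.0, 250.9127528212994], [0.0, 420.3797640371542, 186.32585149038925], [0.0, 0.0, 1.0]] [[-0.026, -0.999, 0.022, -0.069], [0.995, -0.024, 0.093, -0.525], [-0.092, 0.025, 0.995, -1.427], [0.0, 0.0, 0.0, 1.0]] dict_keys(['intrinsics', 'camera_from_world'])
```

View pics/top0.png

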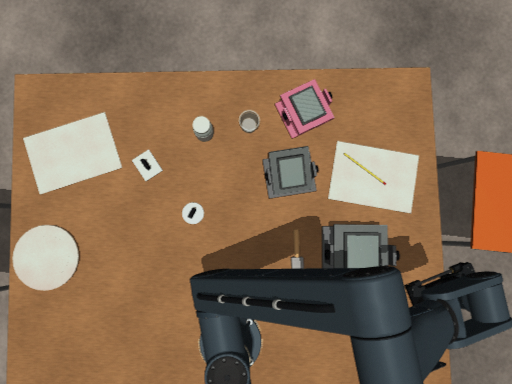

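View pics/scene0.png

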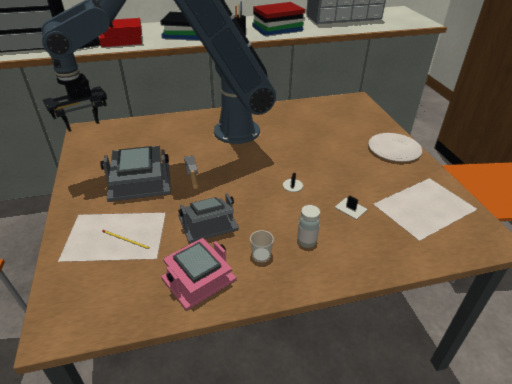

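The top view shows the grey scanner to use at about (291,172): it is the smaller of the two grey ones. The rectangular plate is at (147,165) and the disc at (193,213). The jar is at (203,128), the cup at (249,121), and the big grey decoy at (360,245). The scene view agrees, with the scanner at (208,217) and the plate at (351,207).

Run:
```python
from h import *
Z=np.load('pics/top0.npz'); im,d,K,T=[Z[k] for k in('im','d','K','T')]; P=cloud(d,K,T)
def box(u0,u1,v0,v1):
    m=np.zeros(d.shape,bool); m[v0:v1,u0:u1]=1; return m
hsv=cv2.cvtColor(im,cv2.COLOR_RGB2HSV)
def castmask(m,z):
    C=-T[:3,:3].T@T[:3,3]; c,_=max(((c,cv2.contourArea(c)) for c in cv2.findContours(m.astype(np.uint8),0,2)[0]),key=lambda t:t[1])
    c=c[:,0].astype(float); r=np.stack([(c[:,0]-K[0,2])/K[0,0],-(c[:,1]-K[1,2])/K[1,1],-np.ones(len(c))],-1)@T[:3,:3]
    return C+r*((z-C[2])/r[:,2])[:,None]
# plate
b=box(128,168,145,187); w=b&(hsv[...,1]<60)&(hsv[...,2]>130)
w|= b&(hsv[...,2]<70)
X=castmask(w,.005); r=cv2.minAreaRect((X[:,:2]*1000).astype(np.float32)); print('plate',r, 'z',np.median(P[w][:,2]))
t=b&(hsv[...,2]<60); print('tab n',t.sum(),P[t].mean(0),np.percentile(P[t][:,2],[10,50,90]))
for nm,bb in(('disc',(178,210,198,228)),('jar',(190,218,112,145)),('cup',(236,264,108,136))):
    q=P[box(*bb)]; q=q[q[:,2]>.012 if nm!='disc' else q[:,2]>.003]; print(nm,q.min(0).round(3),q.max(0).round(3),np.median(q,0).round(3))
# scanner
for nm in('top','scene'):
    Z=np.load(f'pics/{nm}0.npz'); im,d,K,T=[Z[k] for k in('im','d','K','T')]; P=cloud(d,K,T); hsv=cv2.cvtColor(im,cv2.COLOR_RGB2HSV)
    bb=box(278,304,157,188) if nm=='top' else box(186,228,196,224)
    im2=cv2.resize(im[140:205,255:325] if nm=='top' else im[185:250,170:245],None,fx=8,fy=8,interpolation=cv2.INTER_NEAREST); cv2.imwrite(f'pics/{nm}crop.png',im2[:,:,::-1])
    q=P[bb&(d>0)]; q=q[q[:,2]>.03]
    c=np.median(q,0); 
    inl=np.ones(len(q),bool)
    for k in range(8):
        c=q[inl].mean(0); n=np.linalg.svd(q[inl]-c)[2][2]; n*=np.sign(n[2]); e=(q-c)@n; inl=abs(e)<(.01 if k<3 else .004)
    print(nm,'plane c',c,'n',n,'slope',np.degrees(np.arccos(n[2])),'dir',np.degrees(np.arctan2(n[1],n[0])),inl.sum(),len(q))
    np.save(f'pics/pl_{nm}.npy',np.r_[c,n])
```

```text
plate ((609.6331176757812, 279.5986328125), (90.5960693359375, 70.28205871582031), 32.85857391357422) z 0.0040348096305244715
tab n 43 [0.60869098 0.2772472  0.03744735] [0.01158007 0.04330487 0.05054984]
disc [ 0.388 -0.046  0.003] [0.491 0.172 1.471] [0.437 0.122 0.006]
jar [ 0.389 -0.046  0.013] [0.747 0.109 1.471] [0.708 0.075 0.126]
cup [ 0.389 -0.115  0.012] [ 0.78  -0.043  1.471] [ 0.761 -0.079  0.058]
top plane c [ 0.56367433 -0.21448028  0.08469596] n [-0.41999048 -0.05102223  0.90609311] slope 25.029088155113996 dir -173.07340641246716 646 802
scene plane c [ 0.59935245 -0.22096422  0.09064185] n [-0.26073767 -0.07723402  0.96231532] slope 15.779506685905389 dir -163.49999836646768 324 795
```

View pics/topcrop.png

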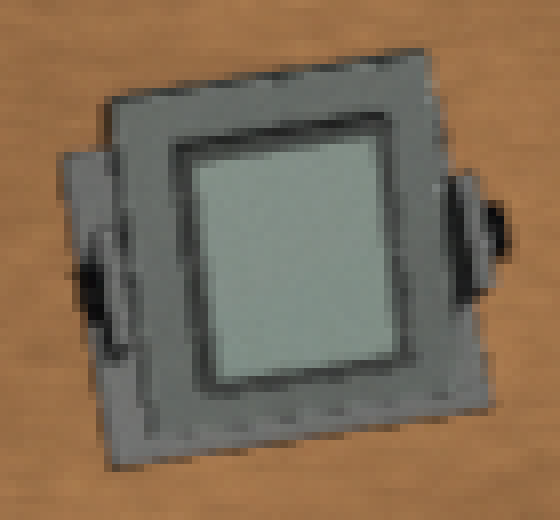

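```bash
cat >> h.py <<'E'
from scipy.spatial.transform import Rotation as Ro
def wrap(a): return (a+np.pi)%(2*np.pi)-np.pi
def plan(goal,yaw):
    "tool-axis shift to world goal, for shifts done before the roll, and the roll"
    o=status.get_obs(); R=Ro.from_quat(o['tool_rot']).as_matrix(); y=np.arctan2(R[1,0],R[0,0])
    print('TCP',o['position'].round(4),'yaw',round(np.degrees(y),2),'shift tool',(R.T@(np.array(goal)-o['position'])).round(4),'roll',round(-wrap(yaw-y),4))
def castplane(px,K,T,c,n):
    C=-T[:3,:3].T@T[:3,3]; px=np.asarray(px,float)
    r=np.stack([(px[:,0]-K[0,2])/K[0,0],-(px[:,1]-K[1,2])/K[1,1],-np.ones(len(px))],-1)@T[:3,:3]
    return C+r*(((c-C)@n)/(r@n))[:,None]
E
python3 - <<'E'
from h import *
o=status.get_obs(); P=imaging.camera_params('wrist'); T=np.array(P['camera_from_world']); K=np.array(P['intrinsics'])
R=Ro.from_quat(o['tool_rot']).as_matrix(); C=-T[:3,:3].T@T[:3,3]
print('cam in tool',R.T@(C-o['position']),'axes in tool\n',(R.T@T[:3,:3].T).round(3),K[0,0])
Z=np.load('pics/top0.npz'); im,d,K,T=[Z[k] for k in('im','d','K','T')]
pl=np.load('pics/pl_top.npy'); c,n=pl[:3],pl[3:]
print(im[172,290],im[150,290],im[190,290],im[187,285], im[140+16,255+35])
hsv=cv2.cvtColor(im,cv2.COLOR_RGB2HSV)
m=np.zeros(d.shape,np.uint8); m[150:195,270:312]=(im[150:195,270:312].astype(int).sum(2)>330)
cs=max(cv2.findContours(m,0,2)[0],key=cv2.contourArea)
X=castplane(cs[:,0],K,T,c,n)
up=np.array([-n[0],-n[1],0]); up/=np.linalg.norm(up); ly=np.array([-up[1],up[0],0]); ux=np.cross(ly,n)
q=np.stack([(X-c)@ux,(X-c)@ly],-1)*1000; r=cv2.minAreaRect(q.astype(np.float32)); print(r)
ctr=c+ux*r[0][0]/1000+ly*r[0][1]/1000; print('centre',ctr)
plan([ctr[0]-.05,ctr[1],.30],np.arctan2(up[1],up[0]))
E
```

```text
cam in tool [ 8.32771648e-02 -3.84086900e-05 -1.62966357e-01] axes in tool
 [[ 0.     0.953  0.302]
 [ 1.    -0.     0.   ]
 [ 0.001  0.302 -0.953]] 272.15165783102805
[129 142 134] [90 94 91] [ 96 100  96] [79 85 81] [37 38 37]
((-2.0149192810058594, -2.6814422607421875), (94.66456604003906, 74.52999114990234), 0.8325170874595642)
centre [ 0.56218533 -0.21736233  0.08384349]
TCP [ 0.2082 -0.5886  0.2217] yaw 19.47 shift tool [ 0.4103 -0.2488 -0.0777] roll 0.2189
```

Request:
arm_command(
  deltas=[1,0.0495,-0.0224,-0.0078,0,1,0.0495,-0.0224,-0.0078,0,1,0.0495,-0.0224,-0.0078,0,1,0.0495,-0.0224,-0.0078,0,1,0.0495,-0.0224,-0.0078,0,1,0.0495,-0.0224,-0.0078,0,1,0.0495,-0.0224,-0.0078,0,1,0.0495,-0.0224,-0.0078,0,1,0.0495,-0.0224,-0.0078,0,1,0.0495,-0.0224,-0.0078,0,1,0,0,0,0.11,1,0,0,0,0.11],
  newtons=20,
)

```text
time: 1.6
position: [0.6007, -0.2118, 0.2999]
tool_rot: [0.998, 0.059, -0.001, -0.0]
ft_force: [-0.0, -0.2, 0.3]
grip_width: 0.087
grip_force: 0.0
```

```bash
cat > glass.py <<'E'
from h import *
im,d,K,T=grab('wrist'); np.savez('pics/w1.npz',im=im,d=d,K=K,T=T)
P=cloud(d,K,T)
cv2.imwrite('pics/w1.png',im[:,:,::-1])
c0=np.array([.562,-.217,.084])
near=(np.linalg.norm((P-c0)[...,:2],axis=-1)<.033)&(d>0); q=P[near]; print(near.sum(),np.median(q,0))
for k in range(6):
    c=q.mean(0); n=np.linalg.svd(q-c,full_matrices=False)[2][2]; n*=np.sign(n[2]); e=(q-c)@n; q=q[abs(e)<max(2.5*e.std(),.001)]
print('n',n,'slope',np.degrees(np.arccos(n[2])),'std',e.std())
up=np.array([-n[0],-n[1],0]); up/=np.linalg.norm(up); ly=np.array([-up[1],up[0],0]); ux=np.cross(ly,n)
print('up yaw',np.degrees(np.arctan2(up[1],up[0])))
g=im[near].mean(0); print('col',g)
m=(np.abs(im.astype(int)-g).max(2)<14).astype(np.uint8)
m=cv2.morphologyEx(m,cv2.MORPH_OPEN,np.ones((5,5)))
_,lab=cv2.connectedComponents(m); ids=np.bincount(lab[near]); ids[0]=0; m=(lab==ids.argmax()).astype(np.uint8)
cs=max(cv2.findContours(m,0,2)[0],key=cv2.contourArea)
X=castplane(cs[:,0],K,T,c,n); s=np.stack([(X-c)@ux,(X-c)@ly],-1)*1000; r=cv2.minAreaRect(s.astype(np.float32)); print(r)
ctr=c+ux*r[0][0]/1000+ly*r[0][1]/1000; print('centre',ctr)
E
python3 glass.py
```

```text
1310 [ 0.56398818 -0.21675631  0.08710078]
n [-0.41431201 -0.05488231  0.90847867] slope 24.70404565653 std 0.0005516355982434091
up yaw 7.545819541156801
col [147.6221374  160.57328244 151.40381679]
((-2.0359649658203125, -1.5677375793457031), (93.71883392333984, 74.82561492919922), 0.04759541526436806)
centre [ 0.56180295 -0.21858303  0.08606227]
```

View pics/w1.png

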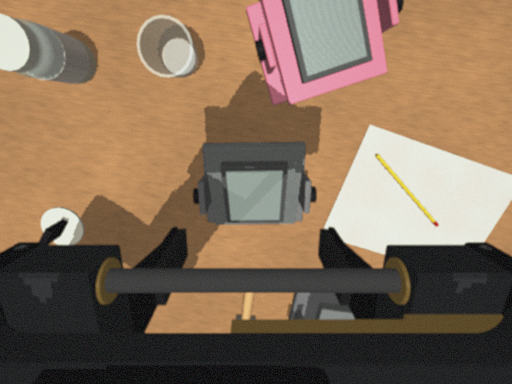

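The wrist view shows the glass window at about (254,195), clear of the arm. Its size (94×75 mm), height (86 mm) and slope (24.7°) match the given values. Next I move to view the plate.

Request:
arm_command(
  deltas=[1,0.012,-0.0565,0.0056,0,1,0.012,-0.0565,0.0056,0,1,0.012,-0.0565,0.0056,0,1,0.012,-0.0565,0.0056,0,1,0.012,-0.0565,0.0056,0,1,0.012,-0.0565,0.0056,0,1,0.012,-0.0565,0.0056,0,1,0.012,-0.0565,0.0056,0,1,0.012,-0.0565,0.0056,0,1,0,0,0,-0.152,1,0,0,0,-0.152,1,0,0,0,-0.152],
)

```text
time: 3.15
position: [0.6464, 0.3048, 0.2493]
tool_rot: [0.958, 0.287, -0.001, 0.0]
ft_force: [-1.1, 0.4, -0.7]
grip_width: 0.0871
grip_force: 0.0
```

Run:
```python
from h import *
im,d,K,T=grab('wrist'); P=cloud(d,K,T); cv2.imwrite('pics/w2.png',im[:,:,::-1])
near=(np.abs(P[...,0]-.61)<.07)&(np.abs(P[...,1]-.28)<.07)&(d>0)
hsv=cv2.cvtColor(im,cv2.COLOR_RGB2HSV); w=near&(hsv[...,1]<60)&(hsv[...,2]>110)
print(w.sum(),np.median(P[w][:,2]))
m=w.astype(np.uint8)
cs=np.vstack([c for c in cv2.findContours(m,0,2)[0] if cv2.contourArea(c)>30])
X=castplane(cs[:,0],K,T,np.array([0,0,.005]),np.array([0,0,1.])); r=cv2.minAreaRect((X[:,:2]*1000).astype(np.float32)); print('plate',r)
t=near&(P[...,2]>.044)&(P[...,2]<.06); print('tab top',t.sum(),P[t].mean(0), cv2.minAreaRect((P[t][:,:2]*1000).astype(np.float32)))
a=r[2] if r[1][0]>r[1][1] else r[2]-90
plan([r[0][0]/1e3,r[0][1]/1e3,.017],np.radians(a))
print(status.get_obs()['q'].round(3))
```

```text
2267 0.005717816666125398
plate ((610.025146484375, 279.2353515625), (91.37935638427734, 70.84011840820312), 32.02555465698242)
tab top 206 [0.61003135 0.27980967 0.04945243] ((608.9981689453125, 279.7816467285156), (36.500247955322266, 11.477238655090332), 33.60440444946289)
TCP [0.6464 0.3047 0.2494] yaw 33.55 shift tool [-0.0441  0.0012  0.2324] roll 0.0267
[0.284 0.632 1.15  0.    1.361 1.27 ]
```

View pics/w2.png

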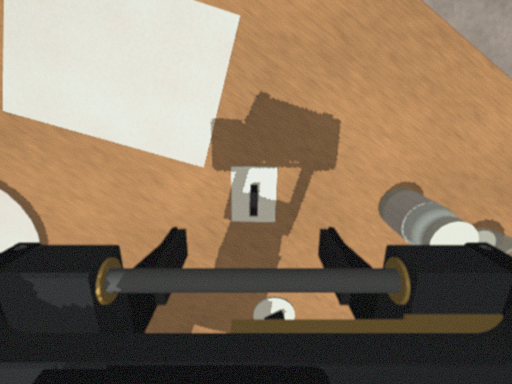

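The plate is at (253,195), with its tab upright and in line with the fingers. The disc, at (273,311), is clear. I grip now.

Request:
arm_command(
  deltas=[1,-0.044,0.0005,0,0.015,1,0,0,0.05,0,1,0,0,0.05,0,1,0,0,0.05,0,1,0,0,0.05,0,1,0,0,0.03,0,-1,0,0,0,0,-1,0,0,0,0,-1,0,0,0,0,-1,0,0,0,0,-1,0,0,0,0],
  newtons=20,
)

```text
time: 4.58
position: [0.6106, 0.2805, 0.0211]
tool_rot: [0.961, 0.277, 0.001, 0.0]
ft_force: [-0.7, 0.3, 0.6]
grip_width: 0.0452
grip_force: 0.0
```

Request:
arm_command(
  deltas=[-1,0,0,0,0,-1,0,0,0,0,-1,0,0,0,0,-1,0,0,0,0,-1,0,0,0,0,-1,0,0,0,0],
)

```text
time: 5.32
position: [0.6101, 0.2803, 0.0201]
tool_rot: [0.961, 0.277, -0.0, 0.0]
ft_force: [-0.1, 0.3, -1.5]
grip_width: 0.0119
grip_force: 20.0
```

Request:
arm_command(
  deltas=[-1,0,0,-0.02,0,-1,0,0,-0.05,0,-1,0,0,-0.05,0,-1,0,0,-0.05,0,-1,0,0,-0.04,0,-1,0,0,-0.02,0,-1,0,0,0,0],
)

```text
time: 6.2
position: [0.6113, 0.2807, 0.2538]
tool_rot: [0.961, 0.277, 0.003, 0.0]
ft_force: [0.2, 0.1, -1.0]
grip_width: 0.0119
grip_force: 20.0
```

Request:
arm_command(
  deltas=[-1,-0.0157,0.0196,0,0,-1,-0.0314,0.0392,0,0,-1,-0.0314,0.0392,0,0,-1,-0.0314,0.0392,0,0,-1,-0.0314,0.0392,0,0,-1,-0.0314,0.0392,0,0,-1,-0.0314,0.0392,0,0,-1,-0.0314,0.0392,0,0,-1,-0.0314,0.0392,0,0,-1,-0.0314,0.0392,0,0,-1,-0.0157,0.0196,0,0,-1,0,0,0,0],
)

```text
time: 7.7
position: [0.5508, -0.2209, 0.2486]
tool_rot: [0.962, 0.275, -0.001, -0.001]
ft_force: [0.4, 1.1, -0.7]
grip_width: 0.0119
grip_force: 20.0
```

Request:
arm_command(
  deltas=[-1,0,0,0,0.144,-1,0,0,0,0.144,-1,0,0,0,0.144,-1,0,0,0,0],
)

```text
time: 8.2
position: [0.5519, -0.2173, 0.2494]
tool_rot: [0.998, 0.066, -0.001, -0.001]
ft_force: [0.1, -0.0, -1.0]
grip_width: 0.0118
grip_force: 20.0
```

Run:
```python
from h import *
plan([.5534,-.2191,.1352],np.radians(7.4))
for n in('wrist','scene'):
    im,d,K,T=grab(n); cv2.imwrite(f'pics/{n}3.png',im[:,:,::-1])
    if n=='scene': cv2.imwrite('pics/s3.png',cv2.resize(im[110:260,130:330],None,fx=4,fy=4)[:,:,::-1])
```

```text
TCP [ 0.5519 -0.2173  0.2494] yaw 7.53 shift tool [0.0015 0.0022 0.1141] roll 0.0022
```

View pics/s3.png

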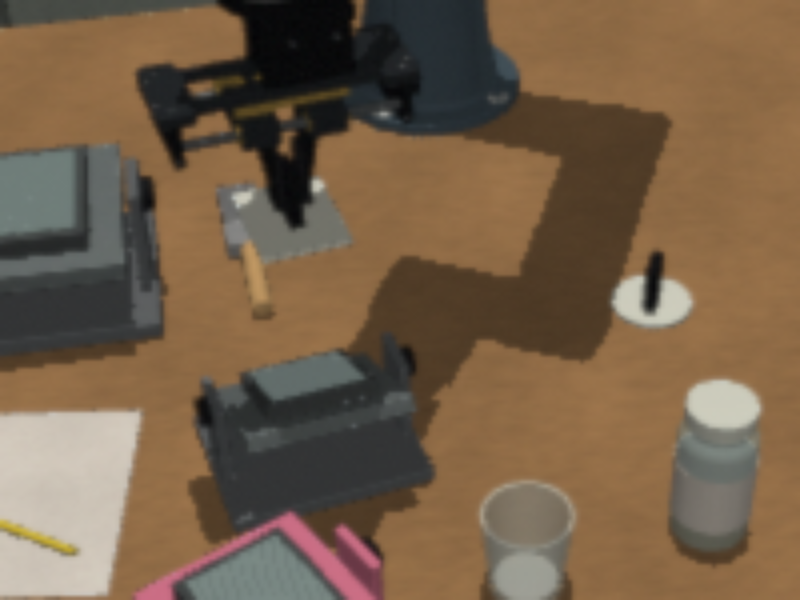

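The plate is held level above the scanner, at about (290,220) in the crop. I lower it to the hover point above the glass, still off contact, and ease the grip so the tab can pivot between the pads.

Request:
arm_command(
  deltas=[-1,0.0015,0.002,0.03,0,-1,0,0,0.04,0,-1,0,0,0.03,0,-1,0,0,0.014,0,-1,0,0,0,0,-1,0,0,0,0],
  newtons=12,
)

```text
time: 9.05
position: [0.5555, -0.2209, 0.1374]
tool_rot: [0.998, 0.065, 0.001, 0.001]
ft_force: [0.2, 0.1, -1.6]
grip_width: 0.0117
grip_force: 12.0
```

Request:
arm_command(
  deltas=[-1,0.0025,0,0.0054,0,-1,0.0025,0,0.0054,0,-1,0,0,0,0],
)

```text
time: 9.43
position: [0.5595, -0.2196, 0.125]
tool_rot: [0.998, 0.064, -0.0, -0.0]
ft_force: [0.5, -0.2, -1.2]
grip_width: 0.0119
grip_force: 12.0
```

Request:
arm_command(
  deltas=[-1,-0.001,0,0.0035,0,-1,-0.0025,0,0.0038,0,-1,-0.0025,0,0.0038,0,-1,0,0,0,0],
)

```text
time: 9.93
position: [0.5531, -0.2207, 0.114]
tool_rot: [0.998, 0.064, -0.0, -0.0]
ft_force: [-0.3, -0.2, 2.1]
grip_width: 0.0118
grip_force: 12.0
```

Run:
```python
from h import *
im,d,K,T=grab('wrist'); cv2.imwrite('pics/w4.png',im[:,:,::-1])
im,d,K,T=grab('scene'); cv2.imwrite('pics/s4.png',cv2.resize(im[150:250,150:260],None,fx=5,fy=5)[:,:,::-1])
a=cv2.imread('pics/w4.png'); b=cv2.imread('pics/s4.png'); h=np.zeros((max(a.shape[0],500),800,3),np.uint8)
b=cv2.resize(b,(440,400)); a=a[100:384,120:400]; a=cv2.resize(a,(360,365)); o=np.zeros((400,800,3),np.uint8); o[:365,:360]=a; o[:,360:]=b; cv2.imwrite('pics/c4.png',o)
```

```text
(no output)
```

View pics/c4.png

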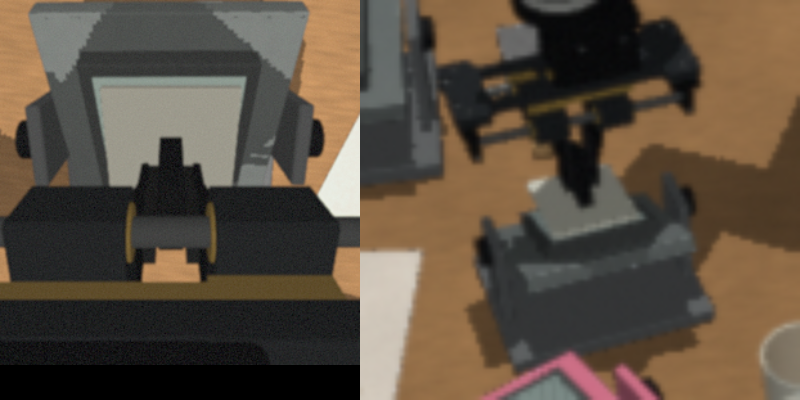

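The left half (wrist view) shows the plate's upper edge on the glass, just inside the top of the window, with the plate pivoting. The right half shows it over the glass. Force changed by only about 3 N. I continue the arc.

Request:
arm_command(
  deltas=[-1,-0.0025,0,0.004,0,-1,-0.0025,0,0.004,0,-1,-0.0025,0,0.004,0,-1,0,0,0,0],
)

```text
time: 10.52
position: [0.5453, -0.2214, 0.1017]
tool_rot: [0.998, 0.064, -0.001, -0.0]
ft_force: [-1.5, -0.5, 0.9]
grip_width: 0.0121
grip_force: 12.0
```

```bash
cat > chk.py <<'E'
from h import *
import sys
im,d,K,T=grab('wrist'); P=cloud(d,K,T); o=status.get_obs(); print(o['time'],o['position'].round(4),o['ft_force'].round(2),o['moment'].round(3),o['grip_width'])
cv2.imwrite(f'pics/{sys.argv[1]}.png',cv2.resize(im[130:270,170:340],None,fx=4,fy=4)[:,:,::-1])
n0=np.array([-.4150,-.0540,.908]); n0/=np.linalg.norm(n0); ctr=np.array([.562,-.218,.0855])
up=np.array([-n0[0],-n0[1],0]); up/=np.linalg.norm(up); ly=np.array([-up[1],up[0],0]); ux=np.cross(ly,n0)
hsv=cv2.cvtColor(im,cv2.COLOR_RGB2HSV); L=np.stack([(P-ctr)@ux,(P-ctr)@ly,(P-ctr)@n0],-1)*1000
roi=(abs(L[...,0])<60)&(abs(L[...,1])<50)&(abs(L[...,2])<22)&(d>0)
i=im.astype(int); w=roi&(hsv[...,2]>120)&(i[...,0]>=i[...,1]-2)   # plate: warm white; glass: greenish
w=cv2.morphologyEx(w.astype(np.uint8),cv2.MORPH_OPEN,np.ones((3,3)))>0
q=L[w]
for k in range(5):
    c=q.mean(0); n=np.linalg.svd(q-c,full_matrices=False)[2][2]; n*=np.sign(n[2]); e=(q-c)@n; q=q[abs(e)<max(2.5*e.std(),1)]
print('plate n in platen frame deg: about y',np.degrees(np.arcsin(n[0])).round(2),'about x',np.degrees(np.arcsin(n[1])).round(2),len(q),'std',e.std().round(2),'back height at 0,0:',(c[2]-(n[0]*c[0]+n[1]*c[1])*-1/n[2]*1).round(2))
cw=castplane(cv2.findContours(w.astype(np.uint8),0,cv2.CHAIN_APPROX_NONE)[0] and np.vstack(cv2.findContours(w.astype(np.uint8),0,cv2.CHAIN_APPROX_NONE)[0])[:,0],K,T,ctr+n0*(c[2]/1000),n0)
s=np.stack([(cw-ctr)@ux,(cw-ctr)@ly],-1)*1000
print('x',np.percentile(s[:,0],[1,99]).round(1)); 
top=[];lf=[];rt=[]
for x in np.arange(15,40,2.5):
    z=s[abs(s[:,0]-x)<1.3]
    if len(z): lf.append((x,z[:,1].max())); rt.append((x,z[:,1].min()))
for nm,a in(('L',lf),('R',rt)):
    a=np.array(a); p=np.polyfit(a[:,0],a[:,1],1); print(nm,'y at 0',p[1].round(1),'ang',np.degrees(p[0]).round(2))
for y in np.arange(-30,31,10):
    z=s[abs(s[:,1]-y)<1.5]; top.append((y,z[:,0].max()))
t=np.array(top); p=np.polyfit(t[:,0],t[:,1],1); print('top edge x',p[1].round(1),'ang',np.degrees(-p[0]).round(2))
# panel check away from the plate
pp=roi*0+((L[...,0]>55)&(L[...,0]<73)&(abs(L[...,1])<60)&(abs(L[...,2]+14)<8)&(d>0))
print('panel top at x~65 z',np.median(L[pp>0][:,2]).round(2),pp.sum())
E
python3 chk.py w5
```

```text
10.575 [ 0.5452 -0.2214  0.1018] [-0.94 -1.43  0.89] [-0.027  0.182 -0.014] 0.011993647574365933
plate n in platen frame deg: about y 2.68 about x -0.1 6571 std 0.47 back height at 0,0: 6.83
x [-31.2  42.5]
L y at 0 33.3 ang -0.6
R y at 0 -35.8 ang 1.09
top edge x 42.5 ang -0.01
panel top at x~65 z -13.68 6423
```

View pics/w5.png

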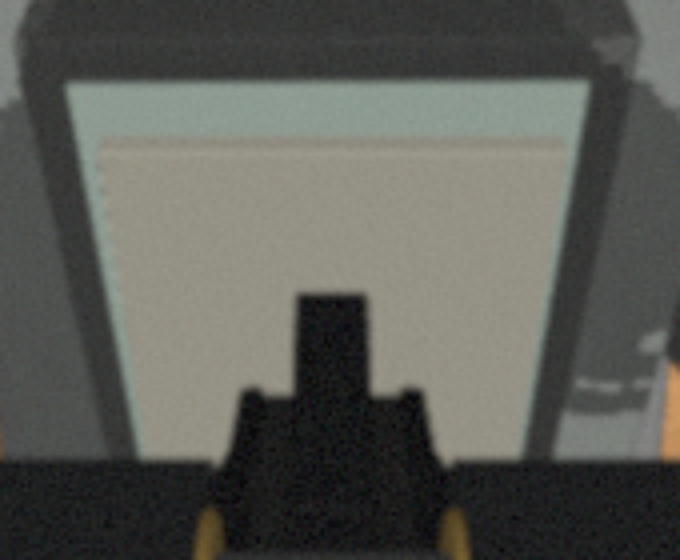

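The plate is nearly flush, with about 2.7° left to go. It is centred to within about 3 mm, and the panel has not moved. I press along the glass normal.

Request:
arm_command(
  deltas=[-1,0.0007,0,0.0016,0,-1,0.0008,0,0.0018,0,-1,0.0006,0,0.0014,0,-1,0,0,0,0,-1,0,0,0,0],
)

```text
time: 11.2
position: [0.5463, -0.2212, 0.0971]
tool_rot: [0.998, 0.065, -0.002, -0.0]
ft_force: [-5.6, -1.7, 2.0]
grip_width: 0.0123
grip_force: 12.0
```

```bash
python3 chk.py w6
```

```text
11.25 [ 0.5463 -0.2212  0.0971] [-5.14 -3.09  2.29] [-0.317  0.824  0.025] 0.01141510728467385
plate n in platen frame deg: about y 0.23 about x -0.12 6468 std 0.43 back height at 0,0: 2.67
x [-32.2  41.6]
L y at 0 33.2 ang -0.07
R y at 0 -35.6 ang 0.09
top edge x 41.6 ang 0.04
panel top at x~65 z -13.67 6823
```

Request:
arm_command(
  deltas=[-1,0,0,0,0,-1,0.0004,0,0.0012,0,-1,0.0004,0,0.0013,0,-1,0,0,0,0,-1,0,0,0,0,-1,0,0,0,0],
  newtons=30,
)

```text
time: 12.0
position: [0.5471, -0.2211, 0.0951]
tool_rot: [0.998, 0.065, -0.002, -0.0]
ft_force: [-5.7, -1.8, 5.4]
grip_width: 0.0121
grip_force: 30.0
```

```bash
python3 chk.py w7
```

```text
12.05 [ 0.5472 -0.2211  0.0951] [-6.56 -1.54  5.45] [-0.185  1.022 -0.019] 0.011703431311026047
plate n in platen frame deg: about y 0.09 about x -0.11 6493 std 0.45 back height at 0,0: 0.55
x [-32.1  41.6]
L y at 0 33.5 ang -0.63
R y at 0 -35.4 ang -0.05
top edge x 41.6 ang 0.04
panel top at x~65 z -13.66 6958
```

The plate is flush to within 0.1° and centred to about 3 mm. It is pressed at about 9 N, with the glass about 4 mm in and the panel unmoved. I hand in.

```bash
python3 -c "
from h import *
print(order.hand_in()); o=status.get_obs(); print(o['time'],o['position'],o['ft_force'],o['grip_force'])"
```

```text
the job is handed in; nothing more can be done
None
the job is handed in; nothing more can be done
```

The job is handed in at about 12 s with the plate still gripped: it lies flush on the glass (measured within about 0.1°), centred to about 3 mm, pressed at about 9 N with the glass roughly 4 mm in and the panel unmoved; the judge's verdict was not shown.

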